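Set the roller rest to its stop and clamp it

TASK

Slide the slotted roller rest along the blue bed plate until you feel its nose butt against the setting stop, and press it home there with a light, firm push (about 10 N at the stop), never ramming it. Then turn the wing clamp clockwise until it is hand-tight on the rest, firm but not forced. Leave the rest against the stop, and the jars and the spanner beside it where they are.

Things in the scene. Friction and masses are not known exactly. Their poses are not given: they have to be found in the camera images.
- bed: Fixed blue bed plate, 380 x 90 mm, 12 mm thick. Origin on its underside (bench level); x is the sliding direction towards the stop. A guide bolt (shank 10 mm, flat head 18 mm across, top 31 mm above the bench) stands at x = -81 mm in the rest's rear slot. The front slot's bolt carries the wing clamp.
- rest: Loose aluminium roller rest (about 0.6 kg) on the bed plate: foot 264 x 64 x 8 mm, two lengthwise slots 12 mm wide round two 10 mm bolts, so it slides only along x (60 mm, 1 mm side play, friction 2 to 5 N). Origin: centre of the foot's underside, x towards the stop. Rear end: upright flange to push or pinch. Front, at x = 108 mm: low post with four roller discs, top 80 mm above the underside.
- rest_flange (a point): Middle of the rest's rear upright flange (10 mm thick along x, 40 mm wide along y), 15 mm below its top edge (top 70 mm above the bench). Axes as the rest.
- rest_nose (a point): Middle of the rest's front end face, 4 mm above the underside of the foot. Axes as the rest; x points out towards the stop.
- stop: Fixed dark steel setting stop across the bed plate ahead of the nose: 24 mm along x, 70 mm wide, 26 mm high. Origin: bottom middle of the face that looks to the rest, level with the bed plate's top; x points away from the rest. The nose butts on this face (gap zero when rest_nose has x = 0 here): press with 5 to 25 N there, on top of the slide's friction; more is ramming.
- wing (a joint): Turn of the wing (rad), growing clockwise seen from above, 0 to 2.6; the wing sinks 4 mm per rad. Starts at 0.05 to 0.25, turns freely (about 0.05 N m) until its washer meets the foot, anywhere from 0.4 to 1.4 and not known beforehand; then the torque climbs, 0.01 N m per N of clamping. Hand-tight: 0.35 N m above free turning (20 to 50 N; over 70 N is forced). It stays where left.
- jar1: Bystander: small white plastic jar with lid, 52 mm across, 55 mm high, standing beside the bed plate on its -y side. Origin at the centre of its base.
- jar2: Bystander: small glass jar with lid, 52 mm across, 55 mm high, beside the bed plate on its -y side, nearer the stop. Origin at the centre of its base.
- spanner: Bystander: small spanner, 130 mm long along its x axis, lying beside the bed plate on its +y side. Origin at its underside, about its middle.
- clamp_axis (a point): Point fixed to the bed plate (axes as bed) on the axis of the wing clamp's upright bolt, 50 mm above the bench. The wing's grip bar (mid-height 45 to 51 mm above the bench): straight dark steel bar 70 mm long, 12 mm wide, 18 mm high, centred on the axis. Seen from above the bar points 0.6 rad minus the wing's value anticlockwise from bed x. Under it a 26 mm washer presses on the foot.

How it is judged:
On the way, in this order (a step that is already met when the one before it is completed fails the run):
1. the rest's nose is pressed home on the stop (at least 5 N) before the wing is turned (contact force between rest and stop above 5 N and value of joint wing below 0.4 rad), for 0.2 s.
2. the wing is turned and clamps the rest down: the rest bears on the bed plate with at least 26 N (6 N weight and 20 N clamping) (contact force between rest and bed above 26 N and value of joint wing above 0.4 rad), for 0.2 s.
At the end, for the whole second after the job is handed in: The rest lies still with its nose within 1.5 mm of the stop's face, and the clamp, let go, holds it down on the bed plate: 26 to 56 N between rest and bed plate, of which about 6 N is its weight and 20 to 50 N the clamping (x of rest_nose in the frame of stop above -0.0015 m and contact force between rest and bed between 26 and 56 N and linear speed of rest below 0.01 m/s); the robot touches nothing.
It fails at once if the rest is rammed against the stop with more than 25 N (contact force between rest and stop above 25 N).
It fails at once if the clamp is forced: over 76 N between rest and bed plate (6 N weight and 70 N clamping) (contact force between rest and bed above 76 N).
It fails at once if a jar or the spanner beside the bed plate is shifted by more than 30 mm (distance of any of jar1, jar2, spanner from where it was at the start of the episode above 0.03 m).
It also fails if it takes over 64 s, if anything falls off the work surface, if the arm or the gripper's body presses on something with over 40 N, if the wrist force passes 120 N, or if a joint passes its speed limit or range.

ROBOT

A 6-joint arm with a two-finger parallel gripper is mounted at the origin on the work surface. World frame = base frame: x ahead of the robot, y to its left, z up, the work surface at z = 0. Lengths are in m, angles in rad, forces in N, time in s.
With the tool pointing down it reaches from about 0.4 to 0.825 m from the base axis. Payload 7 kg.
Tool frame: the origin (TCP) lies between the finger pads; the fingertips stand 22 mm ahead of it and the grasp point (between the pads) lies 3 mm ahead of it; z points along the fingers, y is the direction in which the jaws open and shut (so a half turn about z gives the same grasp; the last joint's range is limited). The gripper opens to 88 mm and grips with 3 to 60 N. Pads are 19 mm wide; open, the fingers measure 130 mm over their backs; the gripper's body (78 mm by 193 mm) begins 47 mm behind the grasp point.
Start: joints at [1.447, 0.359, 0.012, 0, -1.224, -0.288], TCP at [0.27, 0.619, 0.249] pointing down, gripper open.
Joint ranges: [-3.07, 3.07], [-1.43, 2.12], [-1.02, 1.25], [-3.03, 1.67], [-3.05, -0], [-3.03, 3.03]. Speed limits (rad/s): [2.39, 2.39, 3.01, 3.14, 3.14, 3.14].

INTERFACE

Orientations are given as [roll, pitch, yaw] about the fixed x, y, z axes, in that order (R = Rz(yaw) Ry(pitch) Rx(roll)).
In Python, from station import arm, optics gives the robot as it stands. The module is installed in compiled form; this text tells all that it offers.
- The arm moves only by the tool jog_arm, never from a script. Its argument "motion" is a list that holds one entry, the list of rows, each a list of 7 numbers: the shift along the tool's x, y, z in m, then the turn, a rotation vector about the tool's x, y, z in degrees, then the finger opening in m, from 0 to 0.0876. In form: [[[x, y, z, rx, ry, rz, grip], ...]]. A call has 1 to 8 rows; each row is the pose to reach, as a shift and turn from the pose measured when the call began, along the tool's axes at that moment; what a row does not reach only later rows make up. A row lasts 1/10 s, in which the tool goes at most 50 mm and 8.59 degrees, less where a joint would pass 70% of its speed; a pose out of reach is approached as far as the arm can. A call with a gripper value outside its range is refused whole. The fingers move at their own pace and stop on an object; "newtons" is the grip in N (left out, the last holds). Time passes only in rows, so rows that repeat a pose let the fingers close. It gives the time, the measured TCP pose, the force and the opening at its end, in the units of the state.
- arm.get_state(): the state, without advancing time (a new reading comes with each control period).
- optics.grab_frame(name): name is "side" or "top"; returns the picture (480x640x3 uint8, red, green, blue); there is no depth.
- optics.camera_model(name): a dict with "mtx" (3x3 intrinsics, pixels), "R" (3x3) and "t" (3): a world point X has camera coordinates R X + t. Camera axes: x right, y down, z forward; pixel columns grow to the right and rows downward; lengths in m; the calibration is good to about 2 mm. A picture is of the moment at which its call begins. camera_model takes no time and is no camera call.
- arm.job_done(): hands the job in, once; it reports no verdict.
The state is a dict: "t": time; "q": joint angles; "qd": joint speeds; "joint_efforts": joint torques, N m; "eef_pos": TCP position; "ee_rot": TCP orientation; "force": force on the tool from outside, world axes, zero at the start; "moment": the same for the moment, N m; "width": finger opening in m.
Only numpy, scipy, OpenCV 4.12 (cv2) and the standard library are available. Lean on these libraries where they do the work, as an engineer would, in place of code of your own. Each camera call takes 0.05 s, during which the arm holds its last target.

## Working session

There is one attempt and no reset: what is moved stays moved. The work goes in short steps, Python scripts to look and compute and a tool call to move; the robot and the scene stay as the last step left them, time stands still between calls to the robot, and variables do not carry over. Pictures are saved under pics/ and viewed, and the job is handed in when it is done.

Besides the shell and the picture viewer there is one more tool, called after "Request:" as name(argument=value, ...) on one line, values as JSON. jog_arm: Moves the arm, as the interface text tells. Its arguments: {"type":"object","properties":{"motion":{"type":"array","items":{"type":"array","items":{"type":"array","items":{"type":"number"}}}},"newtons":{"type":"number"}},"required":["motion"]}

```bash
mkdir -p pics
python3 - <<'E'
from station import arm, optics
import cv2
for n in("side","top"):
    im=optics.grab_frame(n); cv2.imwrite(f"pics/{n}0.png",im[:,:,::-1])
    m=optics.camera_model(n); print(n,m)
print(arm.get_state())
E
```

```text
side {'mtx': array([[606.79851133,   0.        , 313.84408361],
       [  0.        , 606.79851133, 246.76284374],
       [  0.        ,   0.        ,   1.        ]]), 'R': array([[ 0.7373436 , -0.67551621,  0.00150783],
       [-0.49754381, -0.54458916, -0.67518353],
       [ 0.45691857,  0.49709204, -0.73764824]]), 't': array([-0.43044891,  0.33487816,  0.72634192])}
top {'mtx': array([[551.90590871,   0.        , 318.46868765],
       [  0.        , 551.90590871, 238.21891903],
       [  0.        ,   0.        ,   1.        ]]), 'R': array([[-0.08399481, -0.99645835, -0.00395325],
       [-0.97003047,  0.08267359, -0.22848623],
       [ 0.22800384, -0.01535689, -0.97353912]]), 't': array([0.05753962, 0.579841  , 0.66529971])}
{'t': 0.1, 'q': array([ 1.44708625e+00,  3.59353799e-01,  1.11546855e-02, -2.74916721e-04,
       -1.22409267e+00, -2.88066881e-01]), 'qd': array([ 0.00095549,  0.00050478,  0.00240578,  0.00016531,  0.00106503,
       -0.00091272]), 'joint_efforts': array([-1.64334186e-03, -5.84162915e+01,  2.93750560e+01,  7.01557875e+00,
        1.01603186e-02, -5.76525213e-05]), 'eef_pos': array([0.27005367, 0.61819387, 0.24769931]), 'ee_rot': array([ 3.14008539e+00, -1.77091473e-04, -4.11870437e-01]), 'force': array([ 0.01021242, -0.07096112,  0.62582336]), 'moment': array([ 0.02640572, -0.04209113,  0.0010155 ]), 'width': 0.08749528678008325}
```

View pics/side0.png

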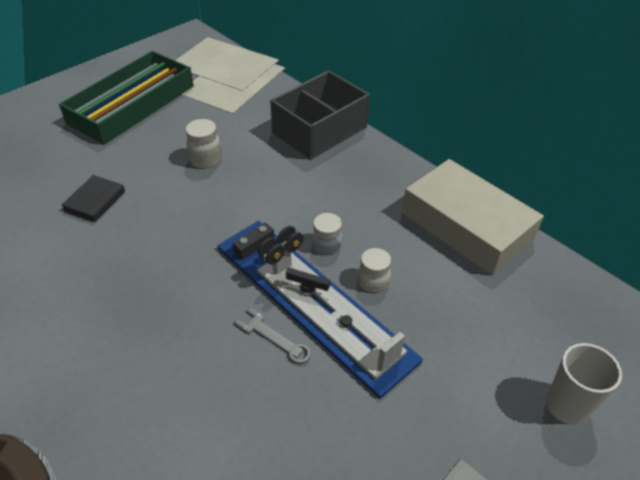

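View pics/top0.png

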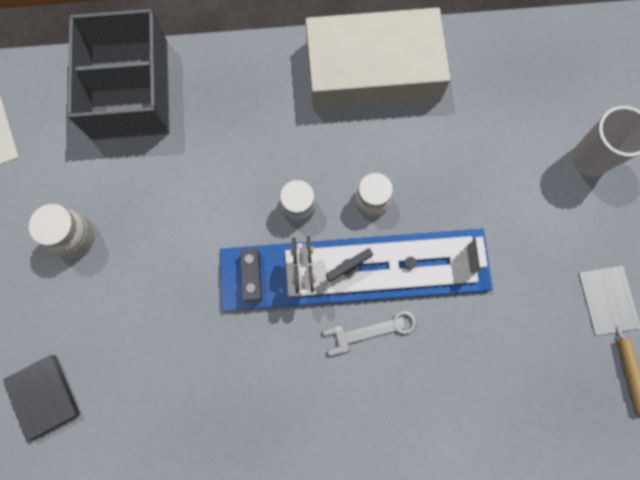

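The bed runs left to right in the top view, from about (222,278) to (490,260). The stop is at (250,275), the wing at (350,264) and the flange at about (468,260). I'll enlarge both views.

Run:
```python
import cv2
t=cv2.imread("pics/top0.png"); s=cv2.imread("pics/side0.png")
cv2.imwrite("pics/topA.png",cv2.resize(t[220:320,210:360],None,fx=5,fy=5,interpolation=cv2.INTER_CUBIC))
cv2.imwrite("pics/topB.png",cv2.resize(t[220:320,350:500],None,fx=5,fy=5,interpolation=cv2.INTER_CUBIC))
cv2.imwrite("pics/sideA.png",cv2.resize(s[210:320,210:350],None,fx=5,fy=5,interpolation=cv2.INTER_CUBIC))
cv2.imwrite("pics/sideB.png",cv2.resize(s[280:400,290:430],None,fx=5,fy=5,interpolation=cv2.INTER_CUBIC))
```

```text
(no output)
```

View pics/topA.png

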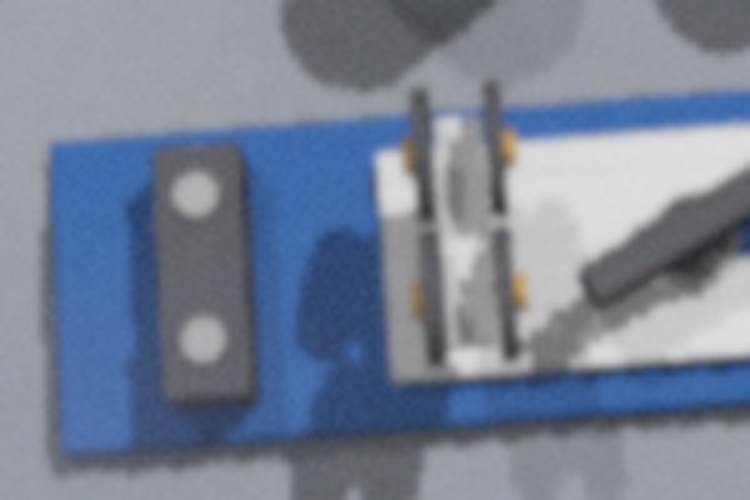

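View pics/topB.png

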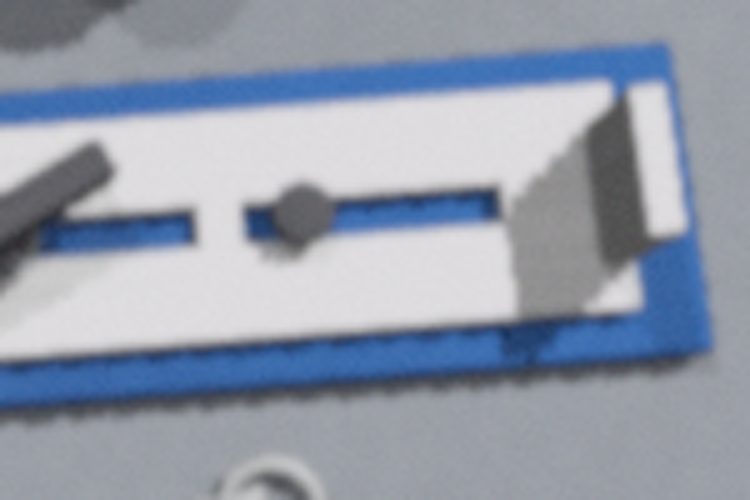

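View pics/sideA.png

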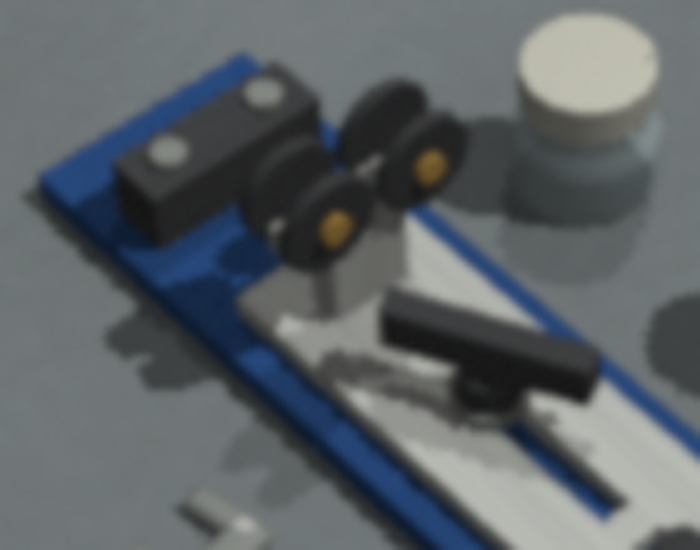

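View pics/sideB.png

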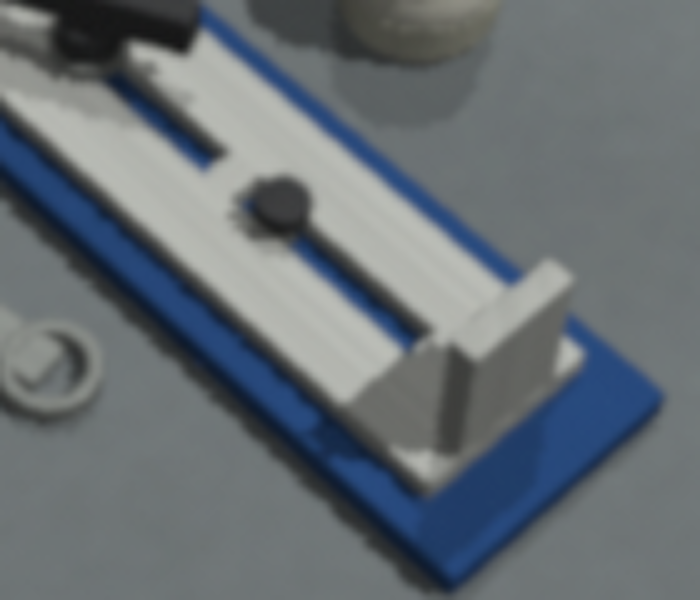

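```bash
cat > h.py <<'E'
import numpy as np, cv2
from station import arm, optics
C={n:optics.camera_model(n) for n in("side","top")}
P={n:c["mtx"]@np.c_[c["R"],c["t"]] for n,c in C.items()}
def tri(a,b):
    X=cv2.triangulatePoints(P["top"],P["side"],np.array(a,float).reshape(2,1),np.array(b,float).reshape(2,1)); return (X[:3]/X[3]).ravel()
def onz(n,p,z):
    c=C[n]; d=c["R"].T@np.linalg.inv(c["mtx"])@[p[0],p[1],1]; o=-c["R"].T@c["t"]; return o+d*(z-o[2])/d[2]
def proj(n,X): x=P[n]@np.r_[X,1]; return x[:2]/x[2]
E
python3 - <<'E'
from h import *
np.set_printoptions(precision=4,suppress=True)
pts={'bed++':((222.4,311),(218,245.6),.012),'bed+-':((220,249),(259,221),.012),'bed-+':((492.4,290),(380,394.5),.012),'bed--':((483.6,229),(422,359),.012),
'fl r+':((487.6,266.4),(383.5,352.4),.07),'fl r-':((483.6,236),(405,335.6),.07),'fl f+':((480,268.4),(378,347.5),.07),'fl f-':((475.6,237),(400,332),.07),
'bolt':((410.6,262.4),(346,320.5),.031),'wL':((329,276.4),(288,270),.057),'wR':((370,251),(328,281),.057),
'stop b+':((243.5,300.5),(240,258.5),.038),'stop f+':((260.5,299),(242,259),.038),'stop f-':((258.5,249.5),(274,231),.038),
'nose+':((288.6,296.6),(258.5,271),.02),'nose-':((285.5,250.5),(293,243),.02)}
for k,(a,b,z) in pts.items():print(k,tri(a,b),onz('top',a,z),onz('side',b,z))
E
```

```text
bed++ [0.5031 0.1504 0.0071] [0.5035 0.1491 0.012 ] [0.5    0.1468 0.012 ]
bed+- [0.5919 0.1501 0.0062] [0.5918 0.1486 0.012 ] [0.5876 0.1458 0.012 ]
bed-+ [ 0.4997 -0.2278  0.0118] [ 0.5009 -0.2285  0.012 ] [ 0.4985 -0.2274  0.012 ]
bed-- [ 0.5874 -0.2291  0.0097] [ 0.589  -0.2296  0.012 ] [ 0.5841 -0.2293  0.012 ]
fl r+ [ 0.5232 -0.207   0.0695] [ 0.5256 -0.2083  0.07  ] [ 0.5206 -0.2064  0.07  ]
fl r- [ 0.5644 -0.2083  0.0694] [ 0.5665 -0.2093  0.07  ] [ 0.5619 -0.2079  0.07  ]
fl f+ [ 0.5221 -0.1969  0.0705] [ 0.5238 -0.1981  0.07  ] [ 0.5208 -0.1962  0.07  ]
fl f- [ 0.5649 -0.1986  0.0668] [ 0.566  -0.1986  0.07  ] [ 0.5613 -0.1993  0.07  ]
bolt [ 0.5448 -0.1156  0.027 ] [ 0.5462 -0.116   0.031 ] [ 0.5409 -0.1168  0.031 ]
wL [ 0.5312 -0.0006  0.0529] [ 0.5321 -0.0013  0.057 ] [ 0.5277 -0.0028  0.057 ]
wR [ 0.5607 -0.0585  0.0543] [ 0.5617 -0.0591  0.057 ] [ 0.5578 -0.0596  0.057 ]
stop b+ [ 0.5214  0.1217 -0.0168] [0.5122 0.1157 0.038 ] [0.4971 0.0793 0.038 ]
stop f+ [0.5139 0.0966 0.0101] [0.5123 0.0928 0.038 ] [0.4988 0.0764 0.038 ]
stop f- [0.5802 0.0926 0.0333] [0.5806 0.0914 0.038 ] [0.5761 0.0895 0.038 ]
nose+ [0.5149 0.0563 0.0134] [0.5147 0.0557 0.02  ] [0.5112 0.0519 0.02  ]
nose- [0.581  0.0527 0.033 ] [0.5799 0.0554 0.02  ] [0.5921 0.0607 0.02  ]
```

```bash
cat >> h.py <<'E'
from scipy.spatial.transform import Rotation as Ro
def goto(p,yaw):
    s=arm.get_state(); R=Ro.from_euler('xyz',s['ee_rot']).as_matrix()
    T=Ro.from_euler('xyz',[np.pi,0,np.radians(yaw)]).as_matrix()
    np.set_printoptions(precision=4,suppress=True)
    print("shift",R.T@(np.array(p)-s['eef_pos']),"rot",np.degrees(Ro.from_matrix(R.T@T).as_rotvec()),"at",s['eef_pos'],s['ee_rot'],s['t'],s['force'])
E
python3 -c "
from h import *
goto([.544,-.255,.16],-90)"
```

```text
shift [0.6006 0.6904 0.0888] rot [ 0.0706 -0.059  66.4015] at [0.2701 0.6182 0.2477] [ 3.1401 -0.0002 -0.4119] 0.1 [ 0.0102 -0.071   0.6258]
```

Request:
jog_arm(motion=[[[0.6,0.69,0.02,0,0,66.4,0.0],[0.6,0.69,0.02,0,0,66.4,0.0],[0.6,0.69,0.02,0,0,66.4,0.0],[0.6,0.69,0.02,0,0,66.4,0.0],[0.6,0.69,0.02,0,0,66.4,0.0],[0.6,0.69,0.02,0,0,66.4,0.0],[0.6,0.69,0.02,0,0,66.4,0.0],[0.6,0.69,0.02,0,0,66.4,0.0]]])

```text
t: 0.9
eef_pos: [0.3897, 0.2349, 0.2399]
ee_rot: [3.141, -0.001, -1.576]
force: [1.3, -0.1, -0.2]
width: 0.0293
```

```bash
python3 -c "
from h import *
goto([.544,-.255,.16],-90)"
```

```text
shift [ 0.4889 -0.157   0.0804] rot [ 0.0236 -0.0688 -0.3055] at [0.3897 0.2349 0.2399] [ 3.1412 -0.0012 -1.5761] 0.9 [ 1.262  -0.1321 -0.163 ]
```

Request:
jog_arm(motion=[[[0.489,-0.157,0.02,0,0,-0.3,0.0],[0.489,-0.157,0.02,0,0,-0.3,0.0],[0.489,-0.157,0.02,0,0,-0.3,0.0],[0.489,-0.157,0.02,0,0,-0.3,0.0],[0.489,-0.157,0.02,0,0,-0.3,0.0],[0.489,-0.157,0.02,0,0,-0.3,0.0],[0.489,-0.157,0.02,0,0,-0.3,0.0],[0.489,-0.157,0.02,0,0,-0.3,0.0]]])

```text
t: 1.7
eef_pos: [0.5094, -0.1466, 0.2247]
ee_rot: [3.141, -0.001, -1.571]
force: [1.6, 0.4, 0.4]
width: 0.0003
```

```bash
python3 -c "
from h import *
goto([.544,-.255,.058],-90)"
```

```text
shift [ 0.1082 -0.0347  0.1668] rot [ 0.0208 -0.0634 -0.0117] at [ 0.5094 -0.1466  0.2247] [ 3.1412 -0.0011 -1.571 ] 1.7 [1.6154 0.399  0.4307]
```

Request:
jog_arm(motion=[[[0.108,-0.0347,0.02,0,0,0,0.0],[0.108,-0.0347,0.02,0,0,0,0.0],[0.108,-0.0347,0.06,0,0,0,0.0],[0.108,-0.0347,0.1,0,0,0,0.0],[0.108,-0.0347,0.14,0,0,0,0.0],[0.108,-0.0347,0.1668,0,0,0,0.0],[0.108,-0.0347,0.1668,0,0,0,0.0],[0.108,-0.0347,0.1668,0,0,0,0.0]]])

```text
t: 2.5
eef_pos: [0.5441, -0.255, 0.0582]
ee_rot: [3.14, -0.001, -1.571]
force: [0.2, 0.1, 1.3]
width: 0.0005
```

```bash
python3 -c "
from h import *
goto([.544,-.222,.058],-90)
for n in('side','top'):
    im=optics.grab_frame(n)[:,:,::-1]; cv2.imwrite(f'pics/{n}1.png',im)
t=cv2.imread('pics/side1.png')[240:440,290:530]; cv2.imwrite('pics/side1c.png',cv2.resize(t,None,fx=3,fy=3))
"
```

```text
shift [-0.033   0.0001  0.0001] rot [ 0.0845 -0.0791  0.0138] at [ 0.5441 -0.255   0.0582] [ 3.1401 -0.0014 -1.5706] 2.5 [0.2319 0.0865 1.3154]
```

View pics/side1c.png

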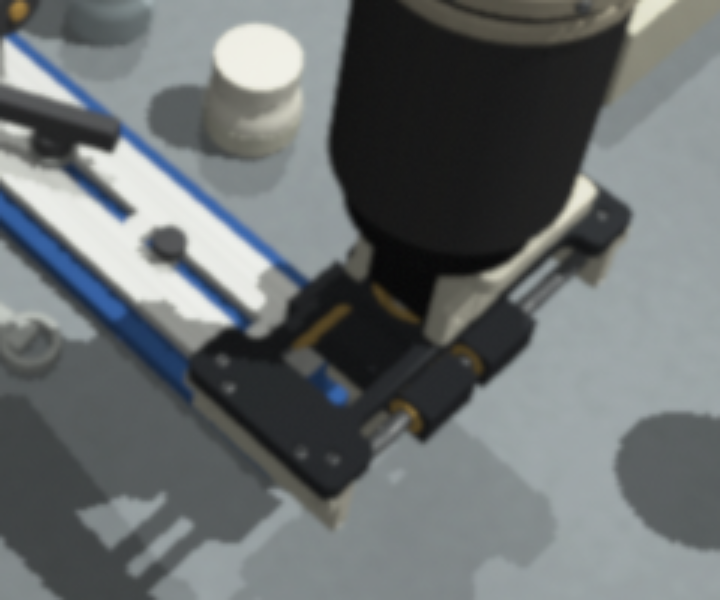

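The gripper is behind the flange and clear of it. Next I'll approach slowly and watch fy.

Request:
jog_arm(motion=[[[-0.008,0,0,0,0,0,0.0],[-0.016,0,0,0,0,0,0.0],[-0.022,0,0,0,0,0,0.0],[-0.026,0,0,0,0,0,0.0],[-0.029,0,0,0,0,0,0.0],[-0.032,0,0,0,0,0,0.0],[-0.034,0,0,0,0,0,0.0]]])

```text
t: 3.3
eef_pos: [0.5453, -0.2208, 0.0597]
ee_rot: [-3.139, -0.002, -1.57]
force: [0.7, 0.0, -0.4]
width: 0.0003
```

Request:
jog_arm(motion=[[[-0.002,0,0,0,0,0,0.0],[-0.004,0,0,0,0,0,0.0]]])

```text
t: 3.5
eef_pos: [0.5453, -0.2169, 0.0596]
ee_rot: [-3.14, -0.002, -1.57]
force: [0.7, -2.3, -1.3]
width: 0.0003
```

Request:
jog_arm(motion=[[[-0.002,0,0,0,0,0,0.0],[-0.004,0,0,0,0,0,0.0]]])

```text
t: 3.7
eef_pos: [0.5453, -0.2131, 0.0596]
ee_rot: [-3.14, -0.002, -1.571]
force: [-0.1, -3.4, 0.4]
width: 0.0001
```

Request:
jog_arm(motion=[[[-0.002,0,0,0,0,0,0.0],[-0.004,0,0,0,0,0,0.0],[-0.006,0,0,0,0,0,0.0],[-0.008,0,0,0,0,0,0.0],[-0.01,0,0,0,0,0,0.0],[-0.012,0,0,0,0,0,0.0],[-0.014,0,0,0,0,0,0.0],[-0.016,0,0,0,0,0,0.0]]])

```text
t: 4.5
eef_pos: [0.5453, -0.197, 0.0596]
ee_rot: [-3.14, -0.002, -1.571]
force: [0.2, -3.3, -0.4]
width: 0.0003
```

Request:
jog_arm(motion=[[[-0.001,0,0,0,0,0,0.0],[-0.002,0,0,0,0,0,0.0],[-0.003,0,0,0,0,0,0.0],[-0.004,0,0,0,0,0,0.0],[-0.005,0,0,0,0,0,0.0]]])

```text
t: 5.0
eef_pos: [0.5453, -0.1919, 0.0596]
ee_rot: [-3.14, -0.002, -1.571]
force: [-0.5, -3.4, -0.6]
width: 0.0008
```

```bash
python3 -c "
from h import *
goto([.544,-.182,.058],-90)
for n in('top',):
    im=optics.grab_frame(n)[:,:,::-1]; cv2.imwrite(f'pics/{n}2.png',im)
t=cv2.imread('pics/top2.png')[220:320,210:360]; cv2.imwrite('pics/top2c.png',cv2.resize(t,None,fx=5,fy=5))
"
```

```text
shift [-0.0099  0.0013  0.0016] rot [-0.113  -0.1391  0.0094] at [ 0.5453 -0.1919  0.0596] [-3.1396 -0.0024 -1.5706] 5.0 [-0.4724 -3.3651 -0.6427]
```

View pics/top2c.png

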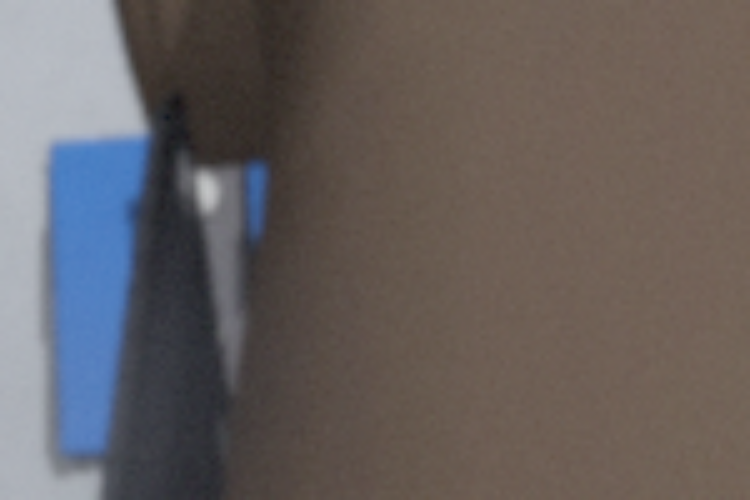

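The arm hides the nose, so I'll go on by feel in sub-millimetre steps. Sliding friction reads about 3.4 N.

Request:
jog_arm(motion=[[[-0.001,0,0,0,0,0,0.0],[-0.002,0,0,0,0,0,0.0],[-0.003,0,0,0,0,0,0.0],[-0.004,0,0,0,0,0,0.0]]])

```text
t: 5.45
eef_pos: [0.5453, -0.1877, 0.0596]
ee_rot: [-3.14, -0.002, -1.571]
force: [-0.0, -3.5, -0.0]
width: 0.0003
```

Request:
jog_arm(motion=[[[-0.0007,0,0,0,0,0,0.0],[-0.0014,0,0,0,0,0,0.0]]])

```text
t: 5.65
eef_pos: [0.5453, -0.1863, 0.0596]
ee_rot: [-3.14, -0.002, -1.571]
force: [0.5, -3.3, -0.6]
width: 0.0001
```

Request:
jog_arm(motion=[[[-0.0005,0,0,0,0,0,0.0],[-0.001,0,0,0,0,0,0.0]]])

```text
t: 5.85
eef_pos: [0.5453, -0.1852, 0.0596]
ee_rot: [-3.14, -0.002, -1.571]
force: [0.0, -3.2, 0.0]
width: 0.0005
```

Request:
jog_arm(motion=[[[-0.0005,0,0,0,0,0,0.0],[-0.001,0,0,0,0,0,0.0]]])

```text
t: 6.05
eef_pos: [0.5453, -0.1842, 0.0596]
ee_rot: [-3.14, -0.002, -1.571]
force: [0.7, -2.0, 0.2]
width: 0.0003
```

Request:
jog_arm(motion=[[[-0.0005,0,0,0,0,0,0.0]]])

```text
t: 6.15
eef_pos: [0.5453, -0.1836, 0.0596]
ee_rot: [-3.14, -0.002, -1.571]
force: [0.1, -2.8, 1.1]
width: -0.0001
```

Request:
jog_arm(motion=[[[-0.0005,0,0,0,0,0,0.0]]])

```text
t: 6.25
eef_pos: [0.5453, -0.1831, 0.0596]
ee_rot: [-3.14, -0.002, -1.571]
force: [-0.1, -4.1, 0.4]
width: 0.0003
```

Request:
jog_arm(motion=[[[-0.0004,0,0,0,0,0,0.0]]])

```text
t: 6.35
eef_pos: [0.5453, -0.1827, 0.0596]
ee_rot: [-3.14, -0.002, -1.571]
force: [0.7, -3.6, -0.6]
width: 0.0003
```

Request:
jog_arm(motion=[[[-0.0004,0,0,0,0,0,0.0]]])

```text
t: 6.45
eef_pos: [0.5453, -0.1822, 0.0596]
ee_rot: [-3.14, -0.002, -1.571]
force: [0.2, -3.6, -0.2]
width: 0.0004
```

Request:
jog_arm(motion=[[[-0.0004,0,0,0,0,0,0.0]]])

```text
t: 6.55
eef_pos: [0.5453, -0.1818, 0.0596]
ee_rot: [-3.14, -0.002, -1.571]
force: [-0.2, -3.6, -0.2]
width: 0.0005
```

Request:
jog_arm(motion=[[[-0.0004,0,0,0,0,0,0.0]]])

```text
t: 6.65
eef_pos: [0.5453, -0.1815, 0.0596]
ee_rot: [-3.14, -0.003, -1.571]
force: [0.6, -6.3, -0.0]
width: 0.0004
```

Request:
jog_arm(motion=[[[-0.0004,0,0,0,0,0,0.0]]])

```text
t: 6.75
eef_pos: [0.5452, -0.1815, 0.0596]
ee_rot: [-3.14, -0.003, -1.57]
force: [-0.4, -9.0, -1.3]
width: 0.0003
```

Request:
jog_arm(motion=[[[-0.0004,0,0,0,0,0,0.0]]])

```text
t: 6.85
eef_pos: [0.5452, -0.1815, 0.0596]
ee_rot: [-3.14, -0.004, -1.571]
force: [1.2, -6.6, -1.1]
width: 0.0001
```

Request:
jog_arm(motion=[[[-0.0004,0,0,0,0,0,0.0]]])

```text
t: 6.95
eef_pos: [0.5452, -0.1815, 0.0596]
ee_rot: [-3.14, -0.004, -1.571]
force: [1.7, -6.4, -0.3]
width: 0.0004
```

The nose has met the stop at TCP y ≈ -0.1815. Each command starts from the measured pose, so I'll raise the push gradually.

Request:
jog_arm(motion=[[[-0.0006,0,0,0,0,0,0.0]]])

```text
t: 7.05
eef_pos: [0.5452, -0.1815, 0.0597]
ee_rot: [-3.14, -0.005, -1.571]
force: [0.8, -7.7, -1.1]
width: 0.0002
```

Request:
jog_arm(motion=[[[-0.0008,0,0,0,0,0,0.0]]])

```text
t: 7.15
eef_pos: [0.5452, -0.1814, 0.0598]
ee_rot: [-3.14, -0.006, -1.571]
force: [-0.2, -9.0, -0.7]
width: 0.0002
```

Request:
jog_arm(motion=[[[-0.001,0,0,0,0,0,0.0],[-0.0012,0,0,0,0,0,0.0]]])

```text
t: 7.35
eef_pos: [0.5451, -0.1813, 0.0599]
ee_rot: [-3.14, -0.007, -1.571]
force: [0.5, -12.0, -1.0]
width: 0.0003
```

Request:
jog_arm(motion=[[[-0.0014,0,0,0,0,0,0.0],[-0.0014,0,0,0,0,0,0.0],[-0.0014,0,0,0,0,0,0.0],[-0.0014,0,0,0,0,0,0.0]]])

```text
t: 7.75
eef_pos: [0.5451, -0.1813, 0.0601]
ee_rot: [-3.14, -0.008, -1.571]
force: [1.4, -12.1, -0.7]
width: 0.0003
```

Request:
jog_arm(motion=[[[-0.0016,0,0,0,0,0,0.0],[-0.0018,0,0,0,0,0,0.0],[-0.0018,0,0,0,0,0,0.0],[-0.0018,0,0,0,0,0,0.0],[-0.0018,0,0,0,0,0,0.0]]])

```text
t: 8.25
eef_pos: [0.5451, -0.1812, 0.0605]
ee_rot: [-3.141, -0.01, -1.571]
force: [1.3, -14.9, -0.0]
width: 0.0004
```

The push reached 14.9 N at the wrist, about 11.5 N at the stop after friction. I held it for 0.4 s. Now I'll back off and look.

Request:
jog_arm(motion=[[[0.004,0,0,0,0,0,0.0],[0.02,0,0,0,0,0,0.0],[0.05,0,0,0,0,0,0.0],[0.09,0,-0.03,0,0,0,0.03],[0.12,0,-0.07,0,0,0,0.05],[0.14,0,-0.11,0,0,0,0.05],[0.15,0,-0.12,0,0,0,0.05]]])

```text
t: 8.95
eef_pos: [0.5467, -0.3332, 0.187]
ee_rot: [-3.134, -0.013, -1.572]
force: [1.0, 0.1, 1.1]
width: 0.0271
```

```bash
python3 -c "
from h import *
goto([.544,-.182,.058],-90)
for n in('side','top',):
    im=optics.grab_frame(n)[:,:,::-1]; cv2.imwrite(f'pics/{n}3.png',im)
t=cv2.imread('pics/top3.png')[220:320,235:395]; cv2.imwrite('pics/top3c.png',cv2.resize(t,None,fx=5,fy=5,interpolation=cv2.INTER_CUBIC))
t=cv2.imread('pics/side3.png')[210:320,210:350]; cv2.imwrite('pics/side3c.png',cv2.resize(t,None,fx=5,fy=5,interpolation=cv2.INTER_CUBIC))
"
```

```text
shift [-0.1528  0.0038  0.1271] rot [-0.444  -0.7282 -0.0489] at [ 0.5467 -0.3332  0.187 ] [-3.1338 -0.0127 -1.5717] 8.95 [0.9803 0.1391 1.0876]
```

View pics/top3c.png

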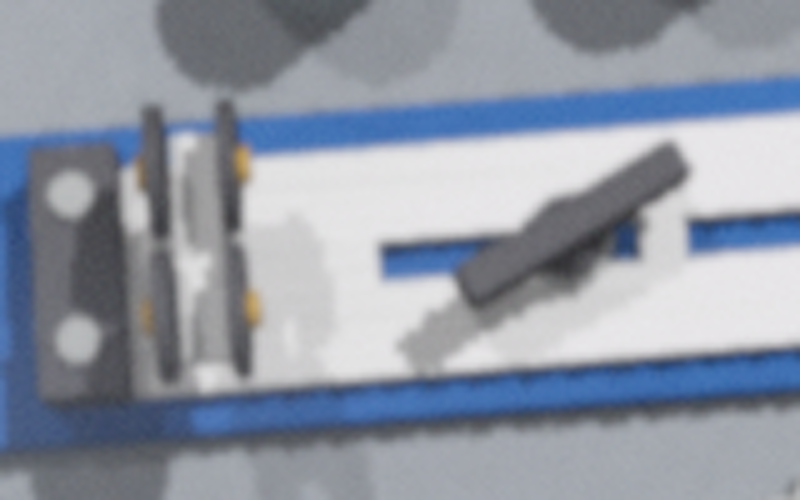

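View pics/side3c.png

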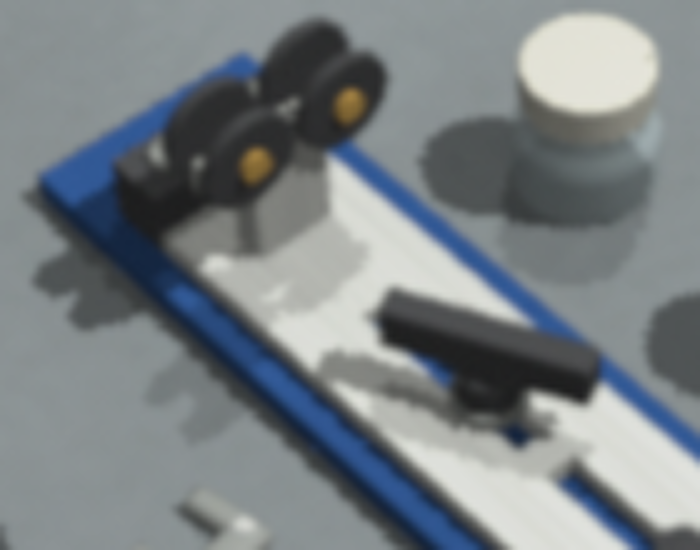

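The nose sits on the stop face, at x≈125 in the top crop. The wing bar's top face runs from (468,287) to (678,157) in that crop.

Run:
```python
from h import *
a=(349.6,264.4); b=(308.4,276.4)
print(tri(a,b),onz('top',a,.057),onz('side',b,.057))
l=onz('top',(328.6,277.4),.056);r=onz('top',(370.6,251.4),.056);d=l-r;print(l,r,np.degrees(np.arctan2(d[1],d[0])),np.linalg.norm(d))
goto([.545,-.030,.13],-63)
```

```text
[ 0.54598159 -0.03000434  0.05143428] [ 0.54583518 -0.03008301  0.057     ] [ 0.54214132 -0.03316667  0.057     ]
[ 0.53094305 -0.00071528  0.056     ] [ 0.56124838 -0.05990262  0.056     ] 117.11352791031213 0.06649476389508233
shift [-0.3026  0.0014  0.0508] rot [ -0.1446  -0.6897 -27.0934] at [ 0.5457 -0.332   0.1842] [-3.1364 -0.011  -1.5725] 9.05 [-0.6259 -0.0533 -0.3881]
```

Request:
jog_arm(motion=[[[-0.05,0.001,0.01,0,-0.7,-8,0.05],[-0.1,0.001,0.01,0,-0.7,-16,0.05],[-0.15,0.001,0.01,0,-0.7,-24,0.05],[-0.2,0.001,0.02,0,-0.7,-27,0.05],[-0.25,0.001,0.03,0,-0.7,-27,0.05],[-0.29,0.001,0.04,0,-0.7,-27,0.05],[-0.3016,0.001,0.05,0,-0.7,-27,0.05],[-0.3016,0.001,0.05,0,-0.7,-27,0.05]]])

```text
t: 9.85
eef_pos: [0.5437, -0.0292, 0.1284]
ee_rot: [3.14, 0.001, -1.098]
force: [0.3, -0.7, -0.2]
width: 0.0498
```

```bash
python3 -c "
from h import *
s=arm.get_state();print(s['moment'],s['q'],s['width'])
goto([.545,-.031,.054],-63)
for n in('side',):
    im=optics.grab_frame(n)[:,:,::-1]; cv2.imwrite(f'pics/{n}4.png',im)
t=cv2.imread('pics/side4.png')[170:320,220:420]; cv2.imwrite('pics/side4c.png',cv2.resize(t,None,fx=4,fy=4,interpolation=cv2.INTER_CUBIC))
"
```

```text
[0.00338773 0.01074684 0.01116493] [ 0.30573654  0.25816947 -0.43405193 -0.00119068 -0.88025645  0.16772809] 0.04982666087653166
shift [ 0.0023 -0.0004  0.0744] rot [0.0863 0.0678 0.084 ] at [ 0.5437 -0.0292  0.1284] [ 3.1401  0.0012 -1.0981] 9.85 [ 0.2693 -0.6647 -0.2289]
```

View pics/side4c.png

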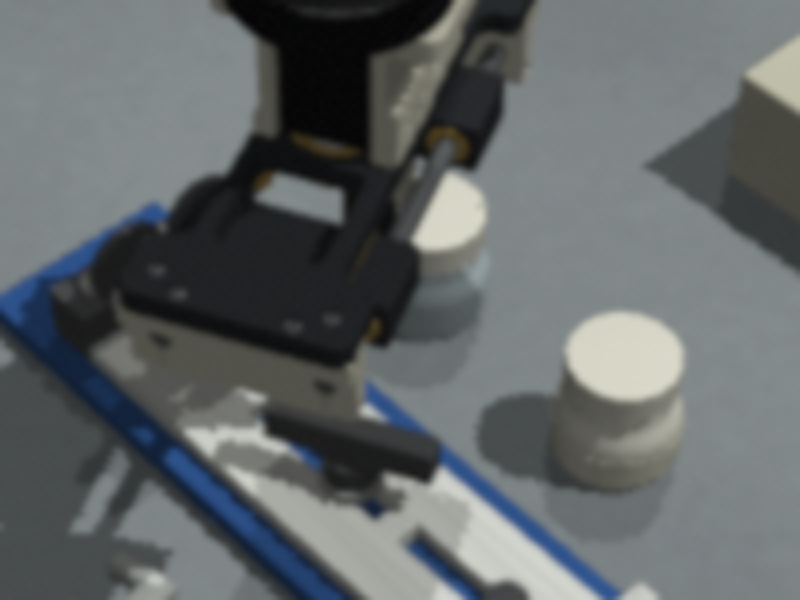

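Request:
jog_arm(motion=[[[0.0023,-0.0004,0.02,0,0,0,0.05],[0.0023,-0.0004,0.04,0,0,0,0.05],[0.0023,-0.0004,0.06,0,0,0,0.05],[0.0023,-0.0004,0.07,0,0,0,0.05],[0.0023,-0.0004,0.07,0,0,0,0.05]]])

```text
t: 10.4
eef_pos: [0.5446, -0.0334, 0.058]
ee_rot: [3.138, 0.001, -1.1]
force: [-0.7, -0.0, 0.7]
width: 0.0501
```

```bash
python3 -c "
from h import *
goto([.545,-.031,.058],-63)
s=arm.get_state();print(s['moment'])
for n in('side','top'):
    im=optics.grab_frame(n)[:,:,::-1]; cv2.imwrite(f'pics/{n}5.png',im)
t=cv2.imread('pics/side5.png')[170:320,220:420]; cv2.imwrite('pics/side5c.png',cv2.resize(t,None,fx=4,fy=4,interpolation=cv2.INTER_CUBIC))
"
```

```text
shift [-0.0019 -0.0014 -0.    ] rot [ 0.203   0.0717 -0.0525] at [ 0.5446 -0.0334  0.058 ] [ 3.138   0.0013 -1.1005] 10.4 [-0.6864 -0.0344  0.7035]
[ 0.0247 -0.0593  0.0587]
```

View pics/side5c.png

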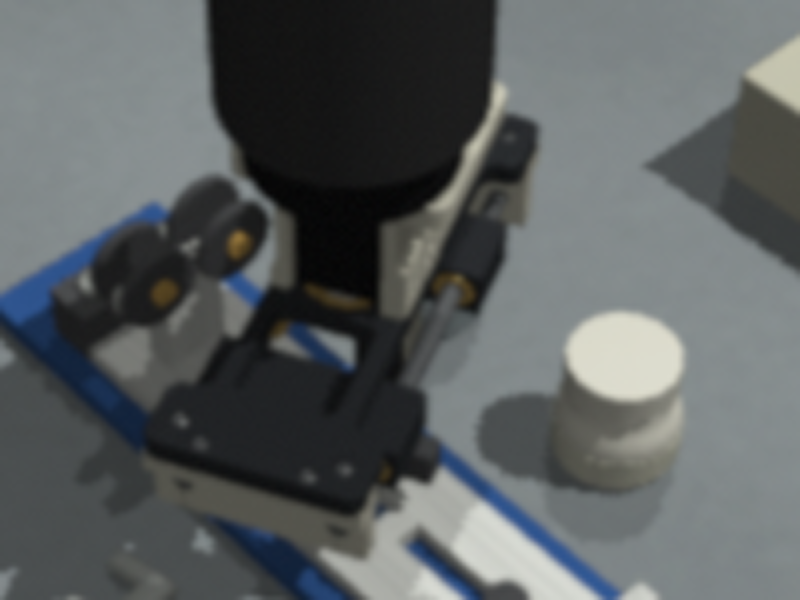

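The jaws straddle the bar. I'll centre them and close.

Request:
jog_arm(motion=[[[-0.0019,-0.0014,0,0,0,0,0.02],[-0.0019,-0.0014,0,0,0,0,0.02],[-0.0019,-0.0014,0,0,0,0,0.006],[-0.0019,-0.0014,0,0,0,0,0.006],[-0.0019,-0.0014,0,0,0,0,0.006]]], newtons=30)

```text
t: 11.0
eef_pos: [0.5464, -0.0303, 0.0599]
ee_rot: [3.141, 0.0, -1.099]
force: [-0.3, -0.2, -0.1]
width: 0.0156
```

```bash
python3 -c "
from h import *
goto([.545,-.031,.058],-63)
s=arm.get_state();print(s['moment'],s['width'])"
```

```text
shift [-0.      0.0016  0.0019] rot [0.0109 0.0153 0.0088] at [ 0.5464 -0.0303  0.0599] [ 3.1414  0.0003 -1.0994] 11.0 [-0.2526 -0.1982 -0.1169]
[ 0.0306 -0.0151  0.0309] 0.015575293925530394
```

Request:
jog_arm(motion=[[[0,0.0012,0.001,0,0,0,0.004],[0,0.0012,0.001,0,0,0,0.004],[0,0.0012,0.001,0,0,0,0.004]]], newtons=45)

```text
t: 11.3
eef_pos: [0.5471, -0.0301, 0.0598]
ee_rot: [-3.138, -0.001, -1.099]
force: [3.1, 3.6, 4.7]
width: 0.0117
```

```bash
python3 -c "
from h import *
goto([.545,-.031,.058],-63)
s=arm.get_state();print(s['moment'],s['width'])"
```

```text
shift [-0.0001  0.0023  0.0018] rot [-0.1977 -0.0286  0.0469] at [ 0.5471 -0.0301  0.0598] [-3.1381 -0.0005 -1.0987] 11.3 [3.0853 3.5507 4.7499]
[ 1.7455 -1.1843 -0.0258] 0.01168989382127179
```

Request:
jog_arm(motion=[[[0,0,0,0,0,4,0.004],[0,0,0.0003,0,0,8,0.004],[0,0,0.0003,0,0,8,0.004]]])

```text
t: 11.6
eef_pos: [0.5471, -0.03, 0.0594]
ee_rot: [-3.138, 0.0, -1.239]
force: [1.5, 1.6, 1.1]
width: 0.0119
```

```bash
cat > st.py <<'E'
from h import *
s=arm.get_state();np.set_printoptions(precision=3,suppress=True)
print(s['t'],'F',s['force'],'M',s['moment'],'w',s['width'],'p',s['eef_pos'],np.degrees(s['ee_rot']),'tau6',s['joint_efforts'][5])
E
python3 st.py
```

```text
11.6 F [1.517 1.614 1.074] M [ 0.825 -0.63  -0.065] w 0.011903132596593587 p [ 0.547 -0.03   0.059] [-179.807    0.002  -71.006] tau6 -0.9455394744873047
```

Request:
jog_arm(motion=[[[0,0,0.0003,0,0,4,0.004],[0,0,0.0006,0,0,8,0.004],[0,0,0.0006,0,0,8,0.004]]])

```text
t: 11.9
eef_pos: [0.547, -0.03, 0.0588]
ee_rot: [-3.138, 0.0, -1.378]
force: [2.0, 1.8, 2.7]
width: 0.0119
```

```bash
python3 st.py
```

```text
11.9 F [1.961 1.821 2.688] M [ 0.788 -0.407 -0.033] w 0.011946107986772786 p [ 0.547 -0.03   0.059] [-179.819    0.028  -78.96 ] tau6 -0.9402516111731529
```

Request:
jog_arm(motion=[[[0,0,0.0003,0,0,4,0.004],[0,0,0.0003,0,0,4,0.004]]])

```text
t: 12.1
eef_pos: [0.547, -0.03, 0.0585]
ee_rot: [-3.139, 0.001, -1.446]
force: [0.9, 2.0, 2.0]
width: 0.0114
```

```bash
python3 st.py
```

```text
12.1 F [0.936 2.008 1.981] M [ 0.733 -0.395 -0.085] w 0.011385340755806099 p [ 0.547 -0.03   0.058] [-179.824    0.041  -82.85 ] tau6 -0.8322154730558395
```

Request:
jog_arm(motion=[[[0,0,0.0003,0,0,4,0.004],[0,0,0.0003,0,0,4,0.004]]])

```text
t: 12.3
eef_pos: [0.547, -0.03, 0.0584]
ee_rot: [-3.138, 0.001, -1.513]
force: [1.3, 2.2, 3.8]
width: 0.0114
```

```bash
python3 st.py
```

```text
12.3 F [1.256 2.204 3.773] M [ 0.839 -0.126 -0.039] w 0.01139695443024114 p [ 0.547 -0.03   0.058] [-179.821    0.05   -86.706] tau6 -0.8619893342256546
```

Request:
jog_arm(motion=[[[0,0,0.0003,0,0,4,0.004],[0,0,0.0003,0,0,4,0.004]]])

```text
t: 12.5
eef_pos: [0.547, -0.03, 0.0583]
ee_rot: [-3.138, 0.001, -1.58]
force: [-0.3, 1.8, 5.1]
width: 0.012
```

```bash
python3 st.py
```

```text
12.5 F [-0.309  1.759  5.126] M [0.856 0.022 0.044] w 0.012016948132585546 p [ 0.547 -0.03   0.058] [-179.822    0.058  -90.543] tau6 -0.8618379011750221
```

Request:
jog_arm(motion=[[[0,0,0.0003,0,0,4,0.004],[0,0,0.0003,0,0,4,0.004]]])

```text
t: 12.7
eef_pos: [0.547, -0.03, 0.0583]
ee_rot: [-3.139, 0.001, -1.647]
force: [0.0, 2.9, 5.0]
width: 0.012
```

```bash
python3 st.py
```

```text
12.7 F [0.009 2.912 5.012] M [0.916 0.102 0.166] w 0.011985118648436939 p [ 0.547 -0.03   0.058] [-179.825    0.061  -94.364] tau6 -0.9470734745264053
```

The moment has begun to climb from its free-turning level of about -0.055. Hand-tight is then about +0.30 on this reading. I'll use small steps.

Request:
jog_arm(motion=[[[0,0,0,0,0,2,0.004],[0,0,0,0,0,2,0.004]]])

```text
t: 12.9
eef_pos: [0.5469, -0.03, 0.0583]
ee_rot: [-3.139, 0.001, -1.678]
force: [0.5, 1.5, 1.9]
width: 0.0115
```

```bash
python3 st.py
```

```text
12.9 F [0.468 1.465 1.934] M [ 0.879 -0.288  0.259] w 0.011548316365088736 p [ 0.547 -0.03   0.058] [-179.832    0.062  -96.161] tau6 -0.6637802347540855
```

Request:
jog_arm(motion=[[[0,0,0,0,0,1,0.004],[0,0,0,0,0,1,0.004]]])

```text
t: 13.1
eef_pos: [0.5469, -0.03, 0.0583]
ee_rot: [-3.139, 0.001, -1.694]
force: [1.4, 3.0, 2.3]
width: 0.0115
```

```bash
python3 st.py
```

```text
13.1 F [1.384 3.047 2.279] M [ 0.785 -0.287  0.282] w 0.011466018730982833 p [ 0.547 -0.03   0.058] [-179.841    0.058  -97.072] tau6 -0.4398640338331461
```

Request:
jog_arm(motion=[[[0,0,0,0,0,1,0.004],[0,0,0,0,0,1,0.004]]])

```text
t: 13.3
eef_pos: [0.5469, -0.03, 0.0583]
ee_rot: [-3.139, 0.001, -1.712]
force: [0.1, 1.8, 1.1]
width: 0.0114
```

```bash
python3 st.py
```

```text
13.3 F [0.108 1.751 1.145] M [ 0.817 -0.285  0.354] w 0.011421165486050915 p [ 0.547 -0.03   0.058] [-179.841    0.061  -98.08 ] tau6 -0.499234814196825
```

The moment is now about 0.30–0.41 N m above free turning, which means roughly 30–41 N of clamping. I'll release and lift.

Request:
jog_arm(motion=[[[0,0,0,0,0,0,0.03],[0,0,0,0,0,0,0.04],[0,0,0,0,0,0,0.045],[0,0,0,0,0,0,0.045],[0,0,0,0,0,0,0.045]]])

```text
t: 13.8
eef_pos: [0.5465, -0.0301, 0.0581]
ee_rot: [-3.139, 0.001, -1.712]
force: [-0.1, 0.8, 0.2]
width: 0.0433
```

```bash
python3 st.py
```

```text
13.8 F [-0.126  0.836  0.182] M [ 0.023 -0.048 -0.019] w 0.04327318252763455 p [ 0.547 -0.03   0.058] [-179.879    0.047  -98.094] tau6 0.000287995753751602
```

Request:
jog_arm(motion=[[[0,0,-0.02,0,0,0,0.045],[0,0,-0.05,0,0,0,0.045],[0,0,-0.1,0,0,0,0.045],[0,0,-0.14,0,0,0,0.045],[0.05,0,-0.16,0,0,0,0.045],[0.1,0,-0.16,0,0,0,0.045],[0.15,0,-0.16,0,0,0,0.045],[0.2,0,-0.16,0,0,0,0.045]]])

```text
t: 14.6
eef_pos: [0.518, -0.2262, 0.2184]
ee_rot: [-3.139, 0.001, -1.711]
force: [1.6, -0.6, -1.4]
width: 0.045
```

Request:
jog_arm(motion=[[[0.05,0,0,0,0,0,0.045],[0.1,0,0,0,0,0,0.045],[0.1,0,0,0,0,0,0.045],[0.1,0,0,0,0,0,0.045]]])

```text
t: 15.0
eef_pos: [0.5031, -0.3265, 0.2176]
ee_rot: [-3.14, 0.001, -1.714]
force: [0.5, 0.3, 0.3]
width: 0.0451
```

```bash
python3 st.py; python3 -c "
from h import *
for n in('side','top'):
    im=optics.grab_frame(n)[:,:,::-1]; cv2.imwrite(f'pics/{n}6.png',im)
t=cv2.imread('pics/top6.png'); cv2.imwrite('pics/top6c.png',cv2.resize(t[220:320,235:395],None,fx=5,fy=5,interpolation=cv2.INTER_CUBIC))
"
```

```text
15.0 F [0.516 0.26  0.275] M [ 0.129 -0.03   0.016] w 0.04508003519029392 p [ 0.503 -0.326  0.218] [-179.894    0.078  -98.225] tau6 0.1937533775344491
```

View pics/top6c.png

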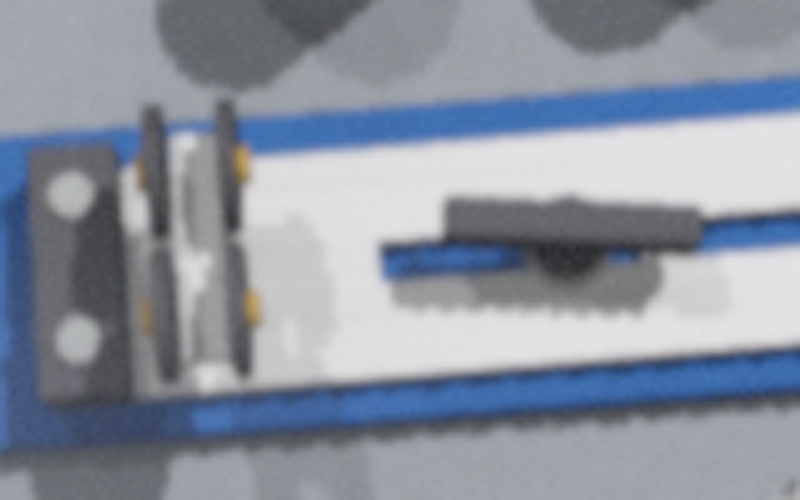

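View pics/side6.png

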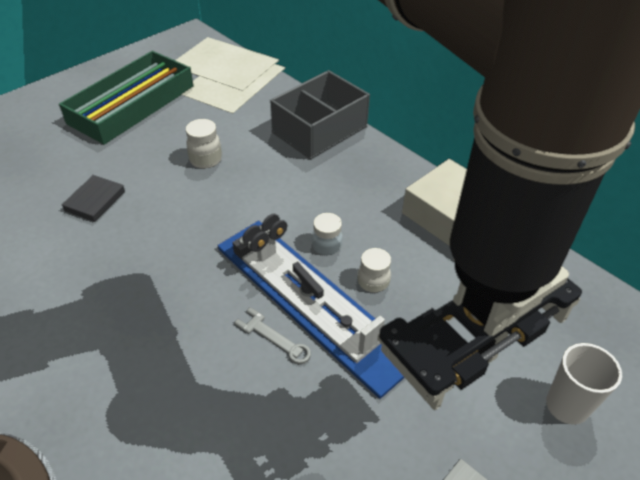

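```bash
python3 -c "
from station import arm; print(arm.job_done())"
```

```text
the job is handed in; nothing more can be done
None
```

I slid the rest onto the stop, pressed it home, turned the wing clamp hand-tight and handed the job in after about 15 s of robot time. `job_done` gives no verdict.

- **Pressing home:** The closed fingers pushed the flange, with about 3.4 N of sliding friction. The force rose at tool position y ≈ -0.1815. I increased the push to 14.9 N at the wrist, about 11.5 N at the stop, and held it for 0.4 s.
- **Clamping:** I gripped the wing's bar and turned it about 35° clockwise. The washer met the foot after about 24°. I stopped at a moment reading of 0.354 N m, then opened the jaws and withdrew.
- **Last checks:** After I let go, the final pictures show the nose still on the stop face. The jars and the spanner look unmoved by eye; I did not measure them. The gripper is clear of everything.
- **Disagreement:** While the wing turned freely, the moment read about -0.055 N m instead of the expected +0.05. The clamping estimate is therefore 30 to 41 N, depending on which zero is right. Both values are inside the 20 to 50 N window.
- **Small mismatch:** The bar's turn in the top picture measures about 34°, against 35° at the tool. That is within my pixel-reading error, but it could be slight slip in the pads.

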